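Hang the mask on the finishing rail and set its clamp screw

TASK

Pick up the carved mask by the tab of its steel hanger, hook the hanger onto the rail with the mask facing away from you, slide it along until its tongue is under the clamp and up against the stop, and let go of it. Then turn the clamp's thumbscrew clockwise until it seats, back it off a quarter turn, and finish still gripping the thumbscrew there, so that the lock nut can be set. Leave the other things on the bench where they are.

Things in the scene. Friction and masses are not known exactly. Their poses are not given: they have to be found in the camera images.
- hanger: unpainted carved wooden mask (44 x 80 x 75 mm high) fixed under a rigid steel hanger, 0.22 to 0.39 kg in all, standing on its flat chin on the bench. Origin: centre of the chin's underside; x = where the face looks, y = where the hanger's tongue points, z up
- hanger_seat (a point): centre of the underside of the hanger's saddle, 131 mm above the chin, that rests on the rail. Saddle 80 mm along y, 6 mm thick, between a back strap (80 mm wide, down to the mask, x -15 to -11 mm) and a front lip (x 11 to 15 mm, down to 17 mm below here): a 22 mm channel. The mask's top is 56 mm below here, so the hook's mouth between lip and mask, open to +x, is 39 mm high
- hanger_tab (a point): middle of the steel grip tab that stands centred on the saddle, 158 mm above the chin: 12 mm thick along x, 36 mm along y, from 137 to 172 mm above the chin. Axes as hanger
- hanger_tip (a point): middle of the end face of the flat steel tongue (22 mm wide, 6 mm thick) that runs from the saddle along +y; this point is at (0, 115, 134) mm in hanger. Axes as hanger
- rail: fixed steel stand: round horizontal rail, 12 mm diameter, 380 mm long, along the stand's y, between two 16 mm square end posts. Origin on the bench below the rail's middle; x points away from the robot (within 0.25 rad), z up. The hanger hangs with its y along the rail's y and the face to the rail's +x. The rail is free from y = -150 to 80 mm
- rail_mid (a point): middle of the rail on its axis, 170 mm above the bench, axes as rail
- clamp_stop (a point): near face of the stop plate, where the middle of the tongue's end comes: (0, 125, 179) mm in rail, same axes. The plate is under the clamp's arm, which spans the rail from a column behind it: y 85 to 125 mm, x from -20 mm back, underside 22 mm and top 34 mm above the rail's axis. So the tongue gets under it only by sliding along the rail
- screw (a joint): angle of the clamp's thumbscrew, rad. Grows clockwise seen from above (tightening). Starts between 0.2 and 1.2; comes to a firm stop, seated, at 3.2; a quarter turn is 1.57. Turns against a light friction of 0.05 N m and stays where it is left
- screw_grip (a point): middle of the thumbscrew's wing, on its upright axis, at (0, 105, 238) mm in rail. Wing: upright steel bar 42 mm long, 12 mm thick, from 18 mm below to 14 mm above this point. Its x runs along the wing and equals the rail's x at joint 0; z up
- chisel: loose wood chisel lying in front of the rail, 230 mm long, 25 mm high, dark wooden handle. Origin: on the bench under it; a bystander
- gouge: second loose chisel with a wider blade (22 mm), same size otherwise. Origin: on the bench under it; a bystander
- mallet: loose wooden mallet standing on its head, 84 mm across, 245 mm tall. Origin: on the bench under it; a bystander
- mug: loose white mug, 80 mm across, 90 mm tall. Origin: on the bench under it; a bystander
- jar: loose amber glass jar with a steel cap, 60 mm across, 80 mm tall. Origin: on the bench under it; a bystander
- whetstone: loose grey whetstone lying flat, 50 x 150 x 25 mm. Origin: on the bench under it; a bystander
- offcut: loose wooden offcut, 90 x 60 x 45 mm. Origin: on the bench under it; a bystander
There are look-alikes about, which are no part of the job. Several things have the shape of the hanger; the one meant has the colours described above.

How it is judged:
By the outcome, as a careful person would: the job done as asked, in the order asked, and still so for the second after the job is handed in, while the arm keeps its last pose, push and grip.
It also fails if it takes over 58 s, if anything falls off the work surface, if the arm or the gripper's body presses on something with over 40 N, if the wrist force passes 120 N, or if a joint passes its speed limit or range.

ROBOT

A 6-joint arm with a two-finger parallel gripper is mounted at the origin on the work surface. World frame = base frame: x ahead of the robot, y to its left, z up, the work surface at z = 0. Lengths are in mm, angles in degrees, forces in N, time in s.
With the tool pointing down it reaches from about 350 to 850 mm from the base axis. Payload 8.1 kg.
Tool frame: the origin (TCP) lies at the very end of the fingers, on their centre line; the grasp point (between the pads) lies 19 mm behind it; z points along the fingers, y is the line along which they close (so a half turn about z gives the same grasp; the last joint's range is limited). The gripper opens to 85 mm and grips with 20 to 120 N. Pads are 22 mm wide; open, the fingers measure 114 mm over their backs; the gripper's body (76 mm by 85 mm) begins 54 mm behind the grasp point. The pads swing forward as they close: fully open they stand 13 mm farther back than shut.
Start: joints at [-71.986, 7.471, 85.268, -0, 87.261, -4.893], TCP at [233.56, -552.68, 231.292] pointing down, gripper open.
Joint ranges: [-169.43, 169.43], [-51.17, 129.36], [1.28, 143.12], [-76.62, 256.62], [0, 156.53], [-152.29, 152.29]. Speed limits (degrees/s): [136.94, 136.94, 159.86, 180, 180, 180].

INTERFACE

Orientations are given as [roll, pitch, yaw] about the fixed x, y, z axes, in that order (R = Rz(yaw) Ry(pitch) Rx(roll)).
In Python, from bench import status, viewer, job gives the robot as it stands.
- The arm moves only by the tool arm_command, never from a script. Its argument "targets" is a list that holds one entry, the list of rows, each a list of 7 numbers: the shift along the world's x, y, z in m, then the turn, a rotation vector about the world's x, y, z in rad, then the opening, from -1 (shut) to 1 (fully open). In form: [[[dx, dy, dz, rx, ry, rz, gripper], ...]]. A call has 1 to 10 rows; each row shifts and turns the commanded pose from where the row before left it; what a row does not reach is not made up. A row lasts 1/8 s, in which the tool goes at most 62.5 mm and 10.7 degrees, less where a joint would pass 70% of its speed; a pose out of reach is approached as far as the arm can. A call with a gripper value outside its range is refused whole. The fingers move at their own pace and stop on an object; "force" is the grip in N (left out, the last holds). Time passes only in rows, so rows that do not move let the fingers close. It gives the time, the measured TCP pose, the force, the opening and the grip force at its end, in the units of the state.
- status.sense(): the state, without advancing time (a new reading comes with each control period).
- viewer.snapshot(name): name is "scene" or "top" or "wrist"; returns the picture (420x560x3 uint8, red, green, blue); there is no depth.
- viewer.camera_model(name): a dict with "vertical_fov" (degrees; the focal length in pixels is half the picture's height over the tangent of half this angle, whatever the lens; pixels are square), "cx", "cy" (the principal point, pixels), "k1" (the pictures are not rectified: a ray, as slopes to the right and down, at radius r is drawn at 1 + k1 r^2 times it, then the intrinsics apply), "xyz" and "attitude" of the camera in the world. Camera axes: x right, y down, z forward; pixel columns grow to the right and rows downward; lengths in mm; the calibration is good to about 2 mm. A picture is of the moment at which its call begins: read the wrist's pose just before it. camera_model takes no time and is no camera call; for the wrist camera it gives the pose at the moment of the call.
- job.hand_in(): hands the job in; it is judged then, once.
The state is a dict: "time": time; "joint_pos": joint angles; "qd": joint speeds; "joint_efforts": joint torques, N m; "tool_pos": TCP position; "tcp_rot": TCP orientation; "ft_force": force on the tool from outside, world axes, zero at the start; "wrist_torque": the same for the moment, N m; "finger_gap": finger opening in mm; "grip_force": force on a finger pad.
Only numpy, scipy, OpenCV 4.12 (cv2) and the standard library are available. Lean on these libraries where they do the work, as an engineer would, in place of code of your own. Each camera call takes 0.05 s, during which the arm holds its last target. There are 200 camera calls.

## Working session

There is one attempt and no reset: what is moved stays moved. The work goes in short steps, Python scripts to look and compute and a tool call to move; the robot and the scene stay as the last step left them, time stands still between calls to the robot, and variables do not carry over. Pictures are saved under pics/ and viewed, at most 10 in all, crops included, and the job is handed in when it is done.

Besides the shell and the picture viewer there is one more tool, called after "Emit:" by a JSON object that holds its "fn" and its "kwargs". arm_command: Moves the arm, as the interface text tells. Its arguments: {"type":"object","properties":{"targets":{"type":"array"},"force":{"type":"number"}},"required":["targets"]}

```bash
mkdir -p pics; ls; python3 - <<'E'
from bench import status, viewer
import cv2, numpy as np
print(status.sense())
for n in ("scene","top","wrist"):
    print(n,viewer.camera_model(n))
a=viewer.snapshot("scene");b=viewer.snapshot("top")
cv2.imwrite("pics/scene0.png",a[:,:,::-1]);cv2.imwrite("pics/top0.png",b[:,:,::-1])
E
```

```text
pics
{'time': 0.0, 'joint_pos': array([-7.19854441e+01,  7.51363379e+00,  8.53307501e+01, -8.22469376e-04,
        8.72609919e+01, -4.89288175e+00]), 'qd': array([ 0.01771141,  0.10816865,  0.03860508, -0.01282031,  0.01300846,
       -0.06706525]), 'joint_efforts': array([ 1.77470189e-03, -5.69396138e+01, -5.00557137e+01,  1.39389249e-04,
        1.44031411e-02,  1.13818493e-05]), 'tool_pos': array([ 233.39127247, -552.14371626,  230.24570151]), 'tcp_rot': array([-1.79894938e+02, -8.16936213e-03,  2.29074702e+01]), 'ft_force': array([-0.39964109, -0.06513904, -0.93997182]), 'wrist_torque': array([0.05065017, 0.00961224, 0.00619921]), 'grip_force': 0.0, 'finger_gap': 85.34069288164908}
scene {'vertical_fov': 47.54364518773023, 'cx': 279.65531820299213, 'cy': 206.0671382232241, 'k1': -0.14522565227586434, 'xyz': array([1052.03637398, -382.5451157 , 1061.71141939]), 'attitude': array([-144.48121208,    0.64924526,   53.47120446])}
top {'vertical_fov': 52.060627165629036, 'cx': 279.3142228685759, 'cy': 213.59648513463915, 'k1': 0.00011288455554883511, 'xyz': array([ 434.64575443,  -16.68314549, 1298.22740864]), 'attitude': array([-175.64011805,    1.4805378 ,  -88.39616539])}
wrist {'vertical_fov': 70.1547984485471, 'cx': 279.47039498562157, 'cy': 207.73400061473737, 'k1': -0.052920806340080374, 'xyz': array([ 306.06136548, -523.01507108,  372.32265458]), 'attitude': array([ 1.62443373e+02,  3.46272672e-02, -6.71178601e+01])}
```

View pics/scene0.png

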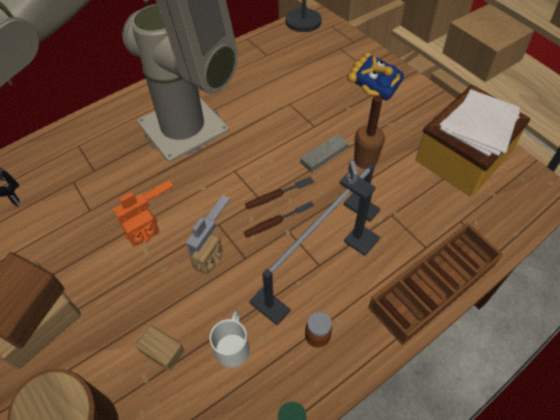

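View pics/top0.png

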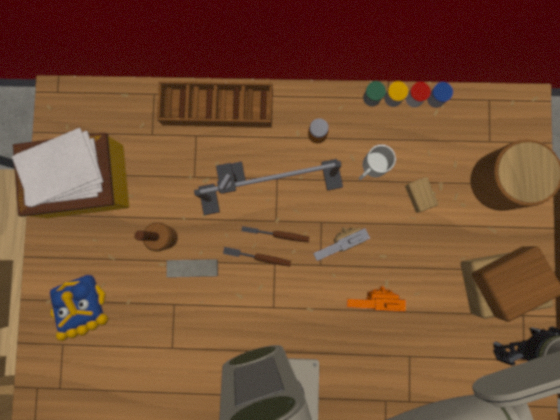

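Candidates for the hanger: natural wood with a steel hanger at scene (207,240) / top (342,245); an orange one at scene (140,212) / top (380,300); a blue and yellow one at scene (377,77) / top (78,308). The first fits "unpainted, steel". Its tongue points to the robot's left (+y) and its face looks away from the robot. I'll check it in a close crop.

```bash
cat > h.py <<'E'
import numpy as np, cv2
from scipy.spatial.transform import Rotation as R
from scipy.optimize import least_squares
from bench import status, viewer
def project(c,P):
    P=np.atleast_2d(P); Rm=R.from_euler('xyz',c['attitude'],degrees=True)
    q=Rm.inv().apply(P-c['xyz']); s=q[:,:2]/q[:,2:]
    f=210/np.tan(np.radians(c['vertical_fov']/2))
    r2=(s**2).sum(1,keepdims=True)
    return f*s*(1+c['k1']*r2)+[c['cx'],c['cy']]
def at_z(c,uv,z):
    p0=np.array([450.,0.])
    s=least_squares(lambda p:project(c,[p[0],p[1],z])[0]-uv,p0); return s.x
def tri(cs,uvs):
    return least_squares(lambda p:np.concatenate([project(c,p)[0]-u for c,u in zip(cs,uvs)]),[450,0,100.])
def place(x,y,yaw,P):
    P=np.atleast_2d(P); return P@R.from_euler('z',yaw,degrees=True).as_matrix().T+[x,y,0]
E
python3 - <<'E'
import cv2,numpy as np
s=cv2.imread("pics/scene0.png");t=cv2.imread("pics/top0.png")
f=lambda i,x,y,w,h:cv2.resize(i[y:y+h,x:x+w],(400,300),interpolation=cv2.INTER_CUBIC)
A=f(s,175,190,100,75) ;B=f(t,300,205,100,75);C=f(s,250,150,160,120);D=f(t,190,130,160,120)
cv2.imwrite("pics/c1.png",np.vstack([np.hstack([A,B]),np.hstack([C,D])]))
E
```

```text
(no output)
```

View pics/c1.png

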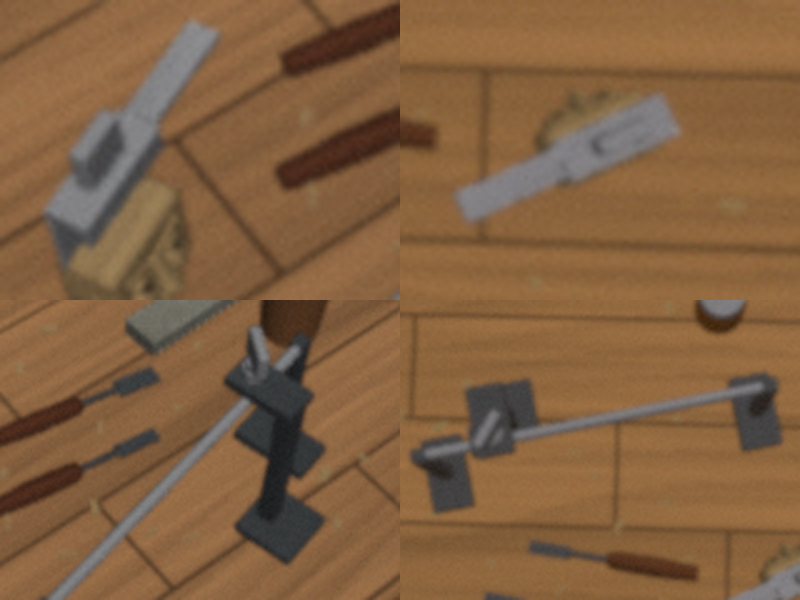

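The crop confirms it: bare wood mask with a grey steel hanger. The tongue tip is at top px (316,256) and scene px (226,197), and the wing at top px (225,182). Next I fit the poses.

```bash
python3 - <<'E'
from h import *
T=viewer.camera_model("top");S=viewer.camera_model("scene")
M=np.array([[11,115,137],[-11,115,137],[15,-40,137],[-15,-40,137]]);ut=np.array([[314.2,252.5],[317.5,260.2],[365.8,228.5],[370.2,238]])
Ms=np.array([[-11,115,137],[11,115,137],[-15,-40,137],[15,-40,137],[15,40,137]]);us=np.array([[223,195],[229.75,199],[186.75,242.5],[197,250.75],[215,225]])
r=least_squares(lambda p:np.r_[(project(T,place(*p[:3],M))-ut).ravel(),(project(S,place(*p[:3],Ms))-us).ravel()],[350,-150,20])
print("hanger",r.x,np.round(r.fun,1))
print("rail ends z170",at_z(T,[338.8,162.4],170),at_z(T,[198,192],170),"mid pt",at_z(T,[270,175.6],170))
print("wing",at_z(T,[224.8,181.6],252))
c=lambda u,v:[190+(u-400)/2.5,130+(v-300)/2.5]
print("wing ends",at_z(T,c(476,444),252),at_z(T,c(497,412),252))
# scene: rail bottom-left end and wing
print("scene rail pt", at_z(S,[250+50/2.5,150+298/2.5],170),at_z(S,[250+245/2.5,150+103/2.5],170))
E
```

```text
hanger [ 464.20848007 -188.68182168   25.92354371] [-0.1 -1.4  0.  -1.6  0.1 -2.6  0.5 -1.9 -1.  -0.2  0.  -0.9 -1.6  0.2
 -0.9 -2.8 -0.2 -3.3]
rail ends z170 [ 659.7919695  -138.77406404] [571.71621726 232.41603667] mid pt [620.2081452   42.40070167]
wing [589.1637658  149.06634711]
wing ends [574.01732492 159.37083697] [606.30151247 139.80792974]
scene rail pt [ 653.51183919 -125.21441175] [596.76962893 142.2667281 ]
```

Emit:
{"fn": "arm_command", "kwargs": {"targets": [[[0.023,0.0362,0.008,0,0,0.16,1],[0.023,0.0362,0.008,0,0,0.16,1],[0.023,0.0362,0.008,0,0,0.16,1],[0.023,0.0362,0.008,0,0,0.16,1],[0.023,0.0362,0.008,0,0,0.16,1],[0.023,0.0362,0.008,0,0,0.16,1],[0.023,0.0362,0.008,0,0,0.16,1],[0.023,0.0362,0.008,0,0,0.16,1],[0.023,0.0362,0.008,0,0,0.16,1],[0.023,0.0362,0.008,0,0,0.16,1]]]}}

```text
time: 1.35
tool_pos: [464.0, -189.3, 311.2]
tcp_rot: [-180.0, -0.0, 114.9]
ft_force: [1.2, -0.6, -0.7]
finger_gap: 85.5
grip_force: 0.0
```

```bash
python3 - <<'E'
from h import *
import json
s=status.sense();print(s['time'],s['tool_pos'],s['tcp_rot'],s['joint_pos'],s['qd'].round(1))
c=viewer.camera_model("wrist");a=viewer.snapshot("wrist")
json.dump({k:np.asarray(v).tolist() for k,v in c.items()},open("w1.json","w"))
cv2.imwrite("pics/w1.png",a[:,:,::-1]);print(c)
E
```

```text
1.35 [ 463.9690238  -189.28684372  311.17738076] [-1.79980450e+02 -2.34853782e-02  1.14882491e+02] [-2.80575698e+01 -9.05819724e+00  9.33878060e+01 -1.45479204e-03
  9.57009145e+01 -5.29402093e+01] [ 39.5   7.5 -13.2  -0.    5.7 -33.4]
{'vertical_fov': 70.1547984485471, 'cx': 279.47039498562157, 'cy': 207.73400061473737, 'k1': -0.052920806340080374, 'xyz': array([ 433.11239383, -119.99878383,  453.27003257]), 'attitude': array([1.62402838e+02, 3.80797616e-02, 2.48557358e+01])}
```

View pics/w1.png

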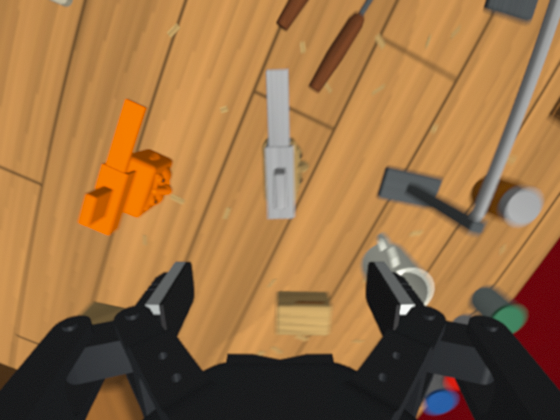

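Wrist view: the hanger is between (267,70) at the tongue tip and (282,217) at the saddle end, the orange look-alike is left at (125,165), and the rail and post are at right. The arm was still settling, so I take a fresh frame and crop it for precise corners.

```bash
python3 - <<'E'
from h import *
import json
viewer.snapshot("top")
s=status.sense();print(s['time'],s['tool_pos'],s['tcp_rot'],s['qd'].round(1))
c=viewer.camera_model("wrist");a=viewer.snapshot("wrist")
json.dump({k:np.asarray(v).tolist() for k,v in c.items()},open("w1.json","w"))
print(c['xyz'],c['attitude'])
k=a[50:230,210:350,::-1]
cv2.imwrite("pics/w2.png",cv2.resize(k,None,fx=3.3,fy=3.3,interpolation=cv2.INTER_CUBIC))
E
```

```text
1.45 [ 465.30989462 -187.61762078  311.95339374] [ 1.79904017e+02 -7.55220618e-03  1.15036698e+02] [-3.6  0.1  1.3 -2.  -0.5  3.4]
[ 433.98745625 -118.47017893  454.03888733] [ 1.62386582e+02 -7.79738889e-02  2.50143028e+01]
```

View pics/w2.png

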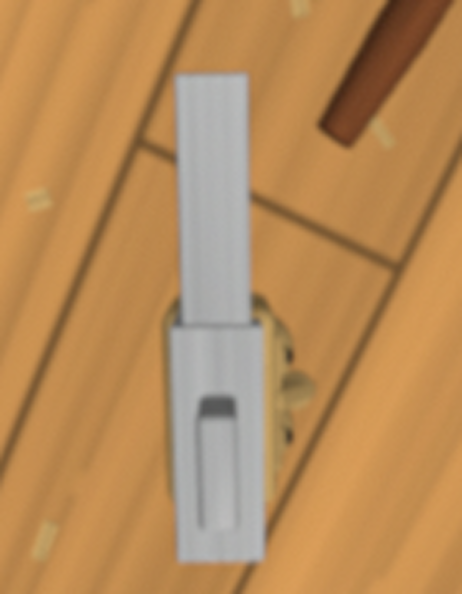

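```bash
python3 - <<'E'
from h import *
import json
c=json.load(open("w1.json"))
U=np.array([[177,74],[248,74],[169,325],[264,325],[178,562],[266,562],[199,417],[237,417],[203,529],[238,529]])/3.3+[210,50]
M=np.array([[-11,115,137],[11,115,137],[-15,40,137],[15,40,137],[-15,-40,137],[15,-40,137],[-6,18,172],[6,18,172],[-6,-18,172],[6,-18,172.]])
r=least_squares(lambda p:(project(c,place(*p,M))-U).ravel(),[464,-188,25])
print(r.x,r.fun.round(1))
E
```

```text
[ 463.49341797 -188.05767892   25.95524811] [-0.5 -0.5  0.4 -0.9  0.4  0.3  0.2 -0.2  0.1  0.2 -0.  -0.2 -0.6 -0.4
  0.4 -0.6 -0.9  1.4  0.6  1.2]
```

Emit:
{"fn": "arm_command", "kwargs": {"targets": [[[0,0.0026,-0.042,0,0,0.024,1],[0,0,-0.042,0,0,0,1],[0,0,-0.042,0,0,0,1],[0,0,-0.032,0,0,0,1],[0,0,-0.01,0,0,0,1],[0,0,0,0,0,0,-1],[0,0,0,0,0,0,-1],[0,0,0,0,0,0,-1],[0,0,0,0,0,0,-1]]], "force": 70}}

```text
time: 2.62
tool_pos: [464.1, -188.4, 144.2]
tcp_rot: [180.0, 0.1, 116.0]
ft_force: [0.4, -0.3, 0.7]
finger_gap: 12.1
grip_force: 0.7
```

Emit:
{"fn": "arm_command", "kwargs": {"targets": [[[0,0,0,0,0,0,-1],[0,0,0,0,0,0,-1],[0,0,0.015,0,0,0,-1],[0,0,0.035,0,0,0,-1],[0,0,0.028,0,0,0,-1],[0.0188,0.03,0,0,0,-0.046,-1],[0.0188,0.03,0,0,0,-0.046,-1],[0.0188,0.03,0,0,0,-0.046,-1],[0.0188,0.03,0,0,0,-0.046,-1],[0.0188,0.03,0,0,0,-0.046,-1]]]}}

```text
time: 3.88
tool_pos: [557.8, -36.8, 221.6]
tcp_rot: [-180.0, -0.0, 102.7]
ft_force: [1.0, 0.2, -2.7]
finger_gap: 10.9
grip_force: 68.7
```

```bash
python3 - <<'E'
from h import *
import json
viewer.snapshot("top");viewer.snapshot("top")
s=status.sense();print(s['time'],s['tool_pos'],s['tcp_rot'],s['qd'].round(1),s['grip_force'],s['finger_gap'],s['ft_force'])
c=viewer.camera_model("wrist");a=viewer.snapshot("wrist")
json.dump({k:np.asarray(v).tolist() for k,v in c.items()},open("w3.json","w"))
print(c['xyz'],c['attitude'])
cv2.imwrite("pics/w3.png",cv2.resize(a[:,:,::-1],None,fx=1.4,fy=1.4,interpolation=cv2.INTER_CUBIC))
E
```

```text
3.975 [558.4746642  -34.98991841 221.36890204] [ 1.79985196e+02 -9.20407962e-02  1.02889935e+02] [-2.6 -1.2  1.5 -1.9  0.7 -5. ] 68.87071967124939 10.935878487005844 [-0.51763224 -0.10432265 -2.68069325]
[542.80860986  39.33848379 363.58481613] [ 1.62467368e+02 -1.23148253e-02  1.28656478e+01]
```

View pics/w3.png

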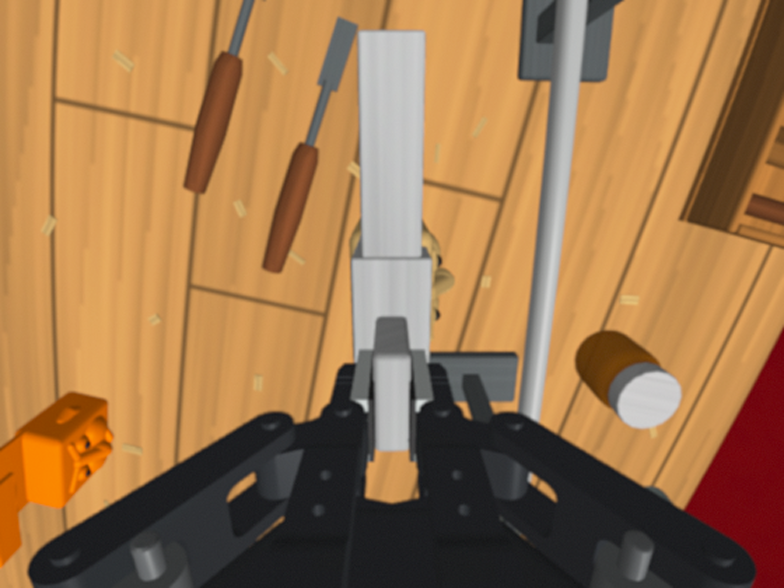

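Hanger held straight: tongue tip at (391,31), saddle end at (392,259) (1.4x image). The rail runs from (571,0) to (533,400), and the chisels are clear below. Now I measure the rail relative to the hanger.

```bash
python3 - <<'E'
from h import *
import json
c=json.load(open("w3.json"))
im=cv2.imread("pics/w3.png")
# rail edges by brightness/saturation: print grey low-saturation runs near the rail
pts=[]
for v in (60,100,180,220,260,300,330):
    row=cv2.cvtColor(im,cv2.COLOR_BGR2HSV)[v,500:620]
    m=np.where((row[:,1]<60)&(row[:,2]>90))[0]+500
    print(v,m.min(),m.max(),len(m)); pts.append([(m.min()+m.max())/2,v])
pts=np.array(pts)/1.4
W=np.array([at_z(c,p,170) for p in pts]);print(W.round(1))
a=np.polyfit(W[:,1],W[:,0],1);print("rail yaw",-np.degrees(np.arctan(a[0])),"x at y=0,",a[1])
U=np.array([[358,31],[424,32],[352,259],[432,259]])/1.4
M=np.array([[-11,115,137],[11,115,137],[-15,40,137],[15,40,137]])
r=least_squares(lambda p:(project(c,place(p[0],p[1],p[2],M)+[0,0,p[3]])-U).ravel(),[558,-36,13,78])
print("hanger",r.x,r.fun.round(1))
T=viewer.camera_model("top")
E
```

```text
60 525 607 83
100 550 577 28
180 543 568 26
220 539 564 26
260 535 559 25
300 531 554 24
330 527 550 24
[[605.7  95.9]
 [609.7  80.5]
 [617.2  47.6]
 [621.4  29.9]
 [625.5  11.3]
 [630.   -8.3]
 [633.3 -23.9]]
rail yaw 12.958805463983756 x at y=0, 628.071126603254
hanger [559.93851547 -33.89891681  13.06617857  75.73309913] [-0.7  0.6  0.9 -0.3 -0.6 -0.1  0.3 -0.3]
```

Emit:
{"fn": "arm_command", "kwargs": {"targets": [[[0.0145,0.0034,0,0,0,0,-1],[0.0145,0.0033,0,0,0,0,-1],[0.0145,0.0034,0,0,0,0,-1],[0.0145,0.0033,0,0,0,0,-1],[0.0145,0.0033,0,0,0,0,-1],[0,0,0,0,0,0,-1]]]}}

```text
time: 4.78
tool_pos: [630.0, -22.1, 221.1]
tcp_rot: [-180.0, -0.0, 102.8]
ft_force: [-0.2, -0.0, -3.4]
finger_gap: 10.6
grip_force: 69.0
```

Emit:
{"fn": "arm_command", "kwargs": {"targets": [[[0,0,-0.012,0,0,0,-1],[0,0,-0.012,0,0,0,-1],[0,0,-0.003,0,0,0,-1],[0,0,0,0,0,0,-1]]]}}

```text
time: 5.28
tool_pos: [629.6, -21.4, 193.7]
tcp_rot: [-179.9, -0.0, 102.8]
ft_force: [-0.5, 0.5, -3.0]
finger_gap: 10.8
grip_force: 69.0
```

Emit:
{"fn": "arm_command", "kwargs": {"targets": [[[0.001,0,-0.002,0,0,0,-1],[0,0,-0.002,0,0,0,-1],[0,0,0,0,0,0,-1]]]}}

```text
time: 5.65
tool_pos: [631.0, -21.3, 190.2]
tcp_rot: [-180.0, -0.0, 102.8]
ft_force: [-0.1, -0.3, -3.3]
finger_gap: 10.5
grip_force: 69.1
```

Emit:
{"fn": "arm_command", "kwargs": {"targets": [[[0,0,-0.001,0,0,0,-1],[0,0,-0.001,0,0,0,-1],[0,0,0,0,0,0,-1]]]}}

```text
time: 6.02
tool_pos: [631.2, -21.4, 189.2]
tcp_rot: [180.0, 0.0, 102.8]
ft_force: [-3.5, 0.6, 4.3]
finger_gap: 10.8
grip_force: 70.0
```

Emit:
{"fn": "arm_command", "kwargs": {"targets": [[[0,0,0.0005,0,0,0,-1],[-0.0022,0.0097,0,0,0,0,-1],[-0.0023,0.0098,0,0,0,0,-1],[-0.0022,0.0097,0,0,0,0,-1],[-0.0023,0.0098,0,0,0,0,-1],[-0.0022,0.0097,0,0,0,0,-1],[-0.0023,0.0098,0,0,0,0,-1],[-0.0011,0.0049,0,0,0,0,-1],[0,0,0,0,0,0,-1]]]}}

```text
time: 7.15
tool_pos: [616.4, 43.1, 189.1]
tcp_rot: [180.0, -0.1, 102.8]
ft_force: [0.6, -0.8, 6.4]
finger_gap: 10.9
grip_force: 70.3
```

Emit:
{"fn": "arm_command", "kwargs": {"targets": [[[-0.0009,0.0039,0,0,0,0,-1],[-0.0009,0.0039,0,0,0,0,-1],[0,0,0,0,0,0,-1]]]}}

```text
time: 7.52
tool_pos: [614.8, 50.1, 189.2]
tcp_rot: [180.0, -0.0, 102.8]
ft_force: [1.0, -3.3, 5.4]
finger_gap: 10.6
grip_force: 70.3
```

Emit:
{"fn": "arm_command", "kwargs": {"targets": [[[-0.0004,0.0019,0,0,0,0,-1],[0,0,0,0,0,0,-1]]]}}

```text
time: 7.78
tool_pos: [614.5, 51.7, 189.1]
tcp_rot: [180.0, 0.0, 102.8]
ft_force: [1.2, -4.2, 5.1]
finger_gap: 10.7
grip_force: 70.4
```

Emit:
{"fn": "arm_command", "kwargs": {"targets": [[[-0.0004,0.0015,0,0,0,0,-1],[0,0,0,0,0,0,-1]]]}}

```text
time: 8.02
tool_pos: [614.1, 53.1, 189.1]
tcp_rot: [180.0, 0.0, 102.8]
ft_force: [0.6, -4.1, 4.5]
finger_gap: 10.8
grip_force: 70.4
```

Emit:
{"fn": "arm_command", "kwargs": {"targets": [[[-0.0004,0.0015,0,0,0,0,-1],[0,0,0,0,0,0,-1]]]}}

```text
time: 8.28
tool_pos: [613.7, 54.5, 189.2]
tcp_rot: [180.0, 0.0, 102.8]
ft_force: [0.4, -5.1, 5.0]
finger_gap: 10.8
grip_force: 70.4
```

Emit:
{"fn": "arm_command", "kwargs": {"targets": [[[-0.0004,0.0015,0,0,0,0,-1],[0,0,0,0,0,0,-1]]]}}

```text
time: 8.52
tool_pos: [613.3, 56.0, 189.2]
tcp_rot: [180.0, 0.0, 102.8]
ft_force: [1.5, -5.5, 5.4]
finger_gap: 10.6
grip_force: 70.4
```

Emit:
{"fn": "arm_command", "kwargs": {"targets": [[[-0.0003,0.0012,0,0,0,0,-1],[0,0,0,0,0,0,-1]]]}}

```text
time: 8.78
tool_pos: [613.3, 56.0, 189.2]
tcp_rot: [180.0, 0.1, 102.7]
ft_force: [3.1, -10.1, 3.8]
finger_gap: 11.2
grip_force: 70.2
```

Emit:
{"fn": "arm_command", "kwargs": {"targets": [[[-0.0002,0.0009,0,0,0,0,-1],[0,0,0,0,0,0,-1]]]}}

```text
time: 9.02
tool_pos: [613.3, 56.1, 189.2]
tcp_rot: [180.0, 0.2, 102.7]
ft_force: [3.4, -13.5, 4.9]
finger_gap: 10.7
grip_force: 70.1
```

Emit:
{"fn": "arm_command", "kwargs": {"targets": [[[0,0,0,0,0,0,0.3],[0,0,0,0,0,0,0.3],[0,0,0,0,0,0,0.3],[0,0,0,0,0,0,0.3],[0,0,0.02,0,0,0,0.3],[0,0,0.04,0,0,0,0.5],[0,0,0.04,0,0,0,1],[0,-0.02,0.03,0,0,0,1],[0,-0.02,0,0,0,0,1],[0,0,0,0,0,0,1]]]}}

```text
time: 10.28
tool_pos: [612.5, 16.9, 318.9]
tcp_rot: [180.0, 0.0, 102.7]
ft_force: [-0.6, 0.9, -1.0]
finger_gap: 85.2
grip_force: 0.0
```

```bash
python3 - <<'E'
from h import *
import json
s=status.sense();print(s['time'],s['tool_pos'],s['tcp_rot'],s['joint_pos'].round(1),s['ft_force'])
c=viewer.camera_model("wrist");a=viewer.snapshot("wrist")
json.dump({k:np.asarray(v).tolist() for k,v in c.items()},open("w4.json","w"))
print(c['xyz'],c['attitude'])
cv2.imwrite("pics/w4.png",cv2.resize(a[:,:,::-1],None,fx=1.4,fy=1.4,interpolation=cv2.INTER_CUBIC))
E
```

```text
10.275 [612.52286766  16.89876968 318.94149371] [1.79989304e+02 1.64708690e-02 1.02664547e+02] [ -3.2   8.4  75.2  -0.   96.4 -15.9] [-0.57062391  0.92543732 -1.00063016]
[597.10457799  91.55682714 460.96446634] [ 1.62361456e+02 -5.17501597e-03  1.26380177e+01]
```

View pics/w4.png

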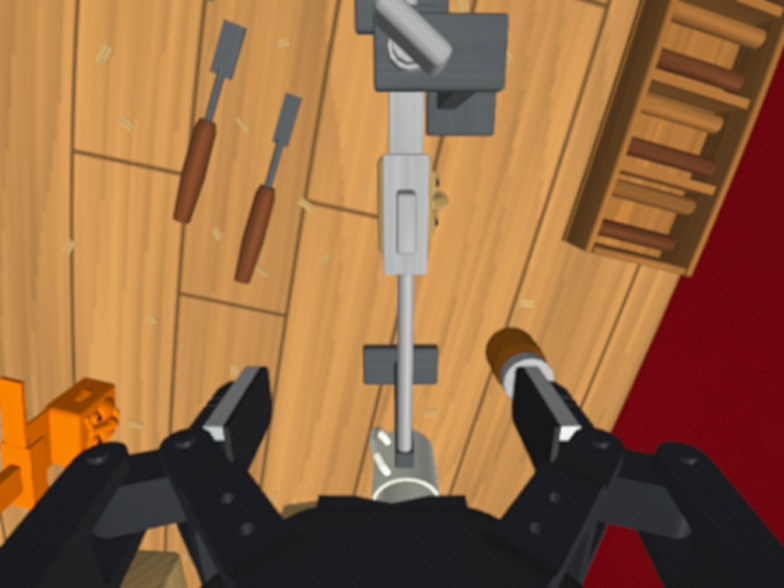

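The hanger hangs on the rail with its tongue under the clamp arm (400,95), face away from the robot, and the bystanders are untouched. The wing runs from (385,3) to (438,60), about -45° to rail x. I go above the screw, already turned to the wing.

Emit:
{"fn": "arm_command", "kwargs": {"targets": [[[-0.0033,0.022,0,0,0,0.132,1],[-0.0033,0.022,0,0,0,0.132,1],[-0.0033,0.022,0,0,0,0.132,1],[-0.0033,0.022,0,0,0,0.132,1],[-0.0033,0.022,0,0,0,0.132,1],[-0.0033,0.022,0,0,0,0.132,1],[0,0,0,0,0,0,1],[0,0,0,0,0,0,1]]]}}

```text
time: 11.32
tool_pos: [592.4, 150.3, 317.8]
tcp_rot: [-179.9, -0.1, 148.1]
ft_force: [-0.3, -0.9, -0.8]
finger_gap: 85.3
grip_force: 0.0
```

```bash
python3 - <<'E'
from h import *
import json
s=status.sense();print(s['time'],s['tool_pos'],s['tcp_rot'],s['joint_pos'].round(1),s['ft_force'])
c=viewer.camera_model("wrist");a=viewer.snapshot("wrist")
json.dump({k:np.asarray(v).tolist() for k,v in c.items()},open("w5.json","w"))
print(c['xyz'],c['attitude'])
k=a[100:380,140:420,::-1]
cv2.imwrite("pics/w5.png",cv2.resize(k,None,fx=2,fy=2,interpolation=cv2.INTER_CUBIC))
E
```

```text
11.325 [592.37644057 150.26432093 317.81809282] [-1.79929530e+02 -6.18456813e-02  1.48061505e+02] [  9.4   8.2  75.5  -0.   96.4 -48.6] [-0.30488748 -0.90427881 -0.79572077]
[528.67265697 190.50231957 459.9665459 ] [1.62462180e+02 1.24899798e-01 5.80373107e+01]
```

View pics/w5.png

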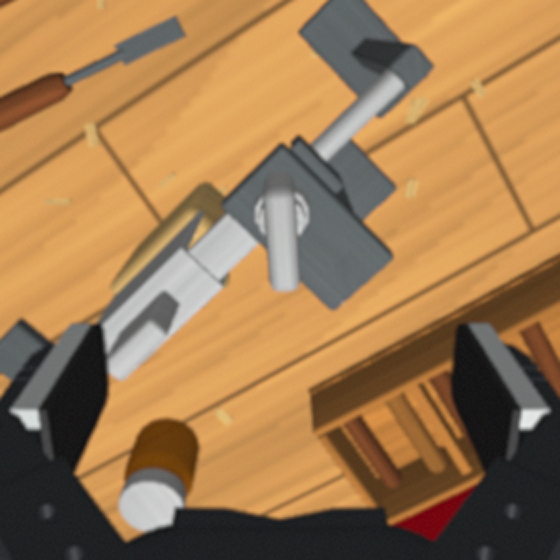

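```bash
python3 - <<'E'
from h import *
import json
c=json.load(open("w5.json"))
f=lambda P:((project(c,P)-[140,100])*2).round(0)
for x,y in ((592,149),(594,149)):
    print([f([x,y,z]).tolist() for z in (204,220,252)])
    for yaw in (-32,-35,-28):
        print(yaw,f(np.array([[x,y,0]])+R.from_euler('z',yaw,degrees=True).apply([[-21,-6,252],[-21,6,252],[21,-6,252],[21,6,252],[-21,0,220]])).tolist())
print(f([[613.3,56.1,217],[596.9-6,127,182]]))
E
```

```text
[[[276.0, 204.0]], [[276.0, 215.0]], [[276.0, 241.0]]]
-32 [[259.0, 186.0], [292.0, 186.0], [260.0, 293.0], [291.0, 293.0], [276.0, 166.0]]
-35 [[262.0, 185.0], [295.0, 187.0], [257.0, 292.0], [289.0, 294.0], [279.0, 166.0]]
-28 [[255.0, 187.0], [288.0, 185.0], [264.0, 294.0], [295.0, 292.0], [273.0, 166.0]]
[[[279.0, 208.0]], [[279.0, 219.0]], [[278.0, 245.0]]]
-32 [[262.0, 191.0], [295.0, 191.0], [263.0, 297.0], [294.0, 297.0], [279.0, 170.0]]
-35 [[265.0, 190.0], [298.0, 192.0], [260.0, 296.0], [291.0, 298.0], [281.0, 170.0]]
-28 [[258.0, 192.0], [291.0, 190.0], [267.0, 298.0], [298.0, 296.0], [275.0, 170.0]]
[[130. 352.]
 [237. 213.]]
```

Screw wing: ends at (279,180) and (286,288), giving wing yaw ≈ -28°, screw ≈ 0.72 rad. The hub is at (281,215), within about 1–2 mm of the rail-based estimate. I align and descend.

Emit:
{"fn": "arm_command", "kwargs": {"targets": [[[-0.0004,-0.001,-0.02,0,0,0.066,1],[0,0,-0.03,0,0,0,1],[0,0,-0.03,0,0,0,1],[0,0,-0.015,0,0,0,1],[0,0,0,0,0,0,-1],[0,0,0,0,0,0,-1],[0,0,0,0,0,0,-1],[0,0,0,0,0,0,-1],[0,0,0,0,0,0,-1],[0,0,0,0,0,0,-1]]], "force": 60}}

```text
time: 12.62
tool_pos: [593.4, 150.3, 225.2]
tcp_rot: [179.8, 0.1, 152.0]
ft_force: [3.4, 4.3, 1.5]
finger_gap: 10.8
grip_force: 62.2
```

Emit:
{"fn": "arm_command", "kwargs": {"targets": [[[0.0005,0.0009,0,0,0,0,-1],[0,0,0,0,0,-0.17,-1],[0,0,0,0,0,-0.17,-1],[0,0,0,0,0,-0.17,-1],[0,0,0,0,0,-0.17,-1],[0,0,0,0,0,-0.17,-1],[0,0,0,0,0,-0.17,-1],[0,0,0,0,0,-0.17,-1],[0,0,0,0,0,-0.17,-1],[0,0,0,0,0,0,-1]]]}}

```text
time: 13.88
tool_pos: [591.9, 149.9, 225.1]
tcp_rot: [-179.9, 0.1, 73.9]
ft_force: [-8.8, -1.5, 11.2]
finger_gap: 11.0
grip_force: 63.6
```

```bash
python3 -c "
from h import *
s=status.sense()
for k in ('tool_pos','tcp_rot','ft_force','wrist_torque','joint_pos','finger_gap'):print(k,np.round(s[k],2))"
```

```text
tool_pos [591.89 149.89 225.15]
tcp_rot [-1.7992e+02  6.0000e-02  7.3860e+01]
ft_force [-8.8  -1.54 11.16]
wrist_torque [-0.28  1.7  -0.02]
joint_pos [ 9.410e+00  9.350e+00  8.385e+01 -2.000e-02  8.690e+01  2.556e+01]
finger_gap 10.99
```

Emit:
{"fn": "arm_command", "kwargs": {"targets": [[[-0.0014,0,0.001,0,0,0,-1],[0,0,0,0,0,-0.16,-1],[0,0,0,0,0,-0.16,-1],[0,0,0,0,0,-0.16,-1],[0,0,0,0,0,-0.16,-1],[0,0,0,0,0,-0.16,-1],[0,0,0,0,0,0,-1]]]}}

```text
time: 14.75
tool_pos: [591.0, 150.6, 225.2]
tcp_rot: [-180.0, 0.0, 28.2]
ft_force: [-4.1, 2.2, 5.2]
finger_gap: 11.3
grip_force: 62.7
```

```bash
python3 -c "
from h import *
s=status.sense()
for k in ('tool_pos','tcp_rot','ft_force','wrist_torque','joint_pos','finger_gap'):print(k,np.round(s[k],2))"
```

```text
tool_pos [591.05 150.63 225.2 ]
tcp_rot [-1.7996e+02  2.0000e-02  2.8220e+01]
ft_force [-4.1   2.21  5.2 ]
wrist_torque [ 0.34  0.76 -0.09]
joint_pos [9.460e+00 9.180e+00 8.403e+01 4.000e-02 8.682e+01 7.124e+01]
finger_gap 11.26
```

Emit:
{"fn": "arm_command", "kwargs": {"targets": [[[-0.0005,0.0003,0.0005,0,0,-0.06,-1],[0,0,0,0,0,-0.06,-1],[0,0,0,0,0,-0.06,-1],[0,0,0,0,0,0,-1]]]}}

```text
time: 15.25
tool_pos: [590.9, 150.8, 225.2]
tcp_rot: [-180.0, -0.0, 18.0]
ft_force: [-0.4, 2.6, 0.8]
finger_gap: 10.9
grip_force: 62.2
```

```bash
cat > s.sh <<'E'
python3 -c "
from h import *
s=status.sense()
for k in ('tool_pos','tcp_rot','ft_force','wrist_torque','joint_efforts','finger_gap'):print(k,np.round(s[k],2))"
E
bash s.sh
```

```text
tool_pos [590.93 150.82 225.22]
tcp_rot [-1.7997e+02 -1.0000e-02  1.8030e+01]
ft_force [-0.44  2.58  0.78]
wrist_torque [ 0.52  0.15 -0.05]
joint_efforts [ -1.48 -57.52 -49.25  -1.04  -0.06   0.59]
finger_gap 10.92
```

Emit:
{"fn": "arm_command", "kwargs": {"targets": [[[0,0,0,0,0,-0.05,-1],[0,0,0,0,0,-0.05,-1],[0,0,0,0,0,0,-1]]]}}

```text
time: 15.62
tool_pos: [590.9, 151.0, 225.2]
tcp_rot: [-180.0, 0.0, 12.3]
ft_force: [-0.2, 3.9, 1.6]
finger_gap: 11.0
grip_force: 62.2
```

```bash
bash s.sh
```

```text
tool_pos [590.88 150.95 225.21]
tcp_rot [-179.96    0.     12.31]
ft_force [-0.2   3.85  1.59]
wrist_torque [ 0.77  0.14 -0.08]
joint_efforts [-2.260e+00 -5.765e+01 -4.929e+01 -1.510e+00  2.000e-02  4.800e-01]
finger_gap 10.98
```

Emit:
{"fn": "arm_command", "kwargs": {"targets": [[[0,0.0007,0,0,0,-0.04,-1],[0,0,0,0,0,0,-1]]]}}

```text
time: 15.88
tool_pos: [590.9, 151.0, 225.2]
tcp_rot: [180.0, 0.0, 10.0]
ft_force: [-0.9, -0.0, 1.7]
finger_gap: 10.7
grip_force: 62.2
```

```bash
bash s.sh
```

```text
tool_pos [590.9  151.04 225.22]
tcp_rot [1.7999e+02 1.0000e-02 9.9800e+00]
ft_force [-0.87 -0.01  1.7 ]
wrist_torque [ 0.36  0.2  -0.04]
joint_efforts [ -0.61 -57.54 -49.52  -0.58  -0.29   0.35]
finger_gap 10.73
```

Emit:
{"fn": "arm_command", "kwargs": {"targets": [[[0,0,0,0,0,-0.03,-1],[0,0,0,0,0,0,-1]]]}}

```text
time: 16.12
tool_pos: [591.0, 151.1, 225.2]
tcp_rot: [180.0, 0.0, 8.2]
ft_force: [-0.4, -0.2, 2.1]
finger_gap: 10.9
grip_force: 63.7
```

```bash
bash s.sh
```

```text
tool_pos [590.95 151.07 225.24]
tcp_rot [179.98   0.     8.18]
ft_force [-0.42 -0.19  2.13]
wrist_torque [0.13 0.17 0.94]
joint_efforts [ -1.03 -57.65 -49.65  -0.1   -0.27   1.21]
finger_gap 10.91
```

Emit:
{"fn": "arm_command", "kwargs": {"targets": [[[0,0,0,0,0,-0.03,-1],[0,0,0,0,0,0,-1]]]}}

```text
time: 16.38
tool_pos: [590.9, 151.1, 225.3]
tcp_rot: [180.0, 0.0, 6.4]
ft_force: [-0.7, -1.0, 1.5]
finger_gap: 10.9
grip_force: 75.9
```

```bash
bash s.sh
```

```text
tool_pos [590.94 151.05 225.26]
tcp_rot [179.97   0.     6.42]
ft_force [-0.69 -0.99  1.5 ]
wrist_torque [-0.06  0.08  1.59]
joint_efforts [ -1.01 -57.6  -49.66   0.37  -0.28   1.91]
finger_gap 10.87
```

Seated: torque rises from about 0 at tool yaw 10° to 1.6 N m at 6.4°, which matches the predicted stop at 9.6°. Now I back off to about 99.7°.

Emit:
{"fn": "arm_command", "kwargs": {"targets": [[[0,0,0,0,0,0.1,-1],[0,0,0,0,0,0.17,-1],[0,0,0,0,0,0.17,-1],[0,0,0,0,0,0.17,-1],[0,0,0,0,0,0.17,-1],[0,0,0,0,0,0.17,-1],[0,0,0,0,0,0.17,-1],[0,0,0,0,0,0.17,-1],[0,0,0,0,0,0.17,-1],[0,0,0,0,0,0,-1]]]}}

```text
time: 17.62
tool_pos: [592.1, 149.9, 225.2]
tcp_rot: [179.9, 0.1, 90.1]
ft_force: [3.9, -4.5, -0.9]
finger_gap: 10.7
grip_force: 61.8
```

```bash
bash s.sh
```

```text
tool_pos [592.07 149.87 225.22]
tcp_rot [1.7988e+02 9.0000e-02 9.0080e+01]
ft_force [ 3.95 -4.47 -0.86]
wrist_torque [-0.75 -0.69 -0.03]
joint_efforts [  3.16 -59.   -48.85   1.72   1.45  -1.46]
finger_gap 10.66
```

Emit:
{"fn": "arm_command", "kwargs": {"targets": [[[0.0006,-0.0007,0,0,0,0.1,-1],[0,0,0,0,0,0.068,-1],[0,0,0,0,0,0,-1],[0,0,0,0,0,0,-1]]]}}

```text
time: 18.12
tool_pos: [592.3, 149.8, 225.2]
tcp_rot: [179.9, 0.1, 99.5]
ft_force: [5.1, -3.0, -1.6]
finger_gap: 11.0
grip_force: 61.8
```

```bash
bash s.sh; python3 - <<'E'
from h import *
a=viewer.snapshot("scene");w=viewer.snapshot("wrist");t=viewer.snapshot("top")
k=cv2.resize(a[130:280,170:410],(480,300),interpolation=cv2.INTER_CUBIC)
cv2.imwrite("pics/f.png",np.vstack([np.hstack([cv2.resize(a,(400,300)),cv2.resize(w,(400,300))]),np.hstack([k[:,40:440],cv2.resize(t,(400,300))])])[:,:,::-1])
E
```

```text
tool_pos [592.28 149.84 225.21]
tcp_rot [1.7993e+02 5.0000e-02 9.9510e+01]
ft_force [ 5.07 -2.97 -1.61]
wrist_torque [-0.42 -0.73  0.03]
joint_efforts [ 2.210e+00 -5.915e+01 -4.886e+01  1.210e+00  1.560e+00  1.000e-02]
finger_gap 11.04
```

View pics/f.png

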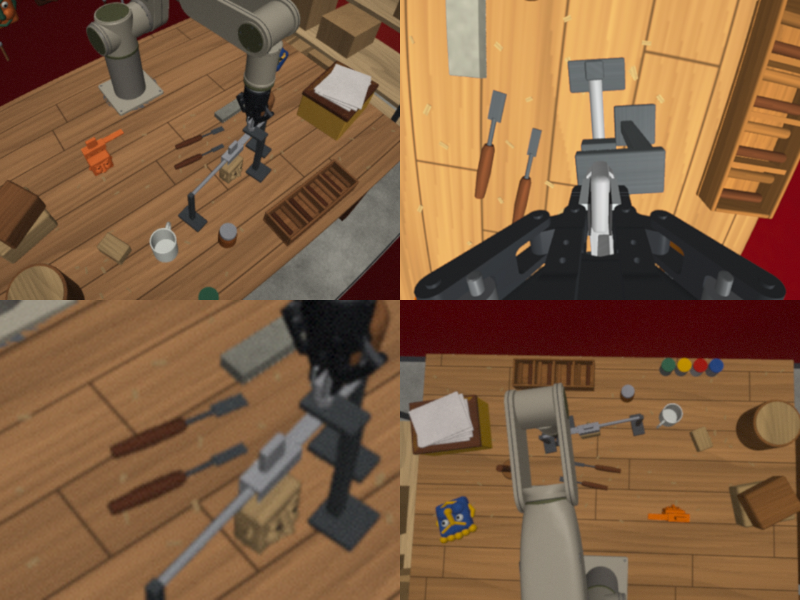

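The final view shows the mask hanging on the rail with its tongue under the clamp and face away (scene crop (270,490)). The wing is gripped (wrist (600,200)) at 99.5°, a quarter turn back from the seat, and the bystanders are in place. Handing in.

```bash
python3 -c "
from bench import job
print(job.hand_in())"
```

```text
the job is handed in; nothing more can be done
None
```

The mask hangs on the rail facing away, its tongue under the clamp against the stop; the thumbscrew was seated, backed off about a quarter turn and is still gripped, no bystander looks moved, and the job is handed in at about 18 s (no verdict returned).

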